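# Set up the straining carafe

## Task

Get the blue carafe ready for straining lemon juice: first lift the cork stopper out and stand it upright in the steel tray; then take the white funnel from its leaning stand and seat it upright, fully home, in the carafe's tapered mouth; last take the steel strainer from the other stand and nest it upright, fully home, in the funnel. Leave the carafe standing where it is, do not drop the parts, and do not disturb the other things on the worktop.

Things in the scene. Friction and masses are not known exactly. Their poses are not given: they have to be found in the camera images.
- stopper_center (a point): point half-way up the axis of a cork stopper, 78 mm tall, 0.09 kg, z towards its knob; starts loose in the carafe's mouth. Cork: flat foot 38 mm wide, 39 mm below the point, tapering to 61 mm wide at 1 mm above the point. Dark wooden knob: 24 mm diameter, 1 to 39 mm above the point; grip about 23 mm above the point
- carafe_mouth (a point): centre of the top rim of a loose round blue stoneware carafe, 120 mm tall, 104 mm wide at the belly, 0.7 kg; z upward along its axis. Rim 68 mm wide outside; the mouth tapers inside from 58 mm at the rim to 19 mm, 54 mm lower (20 degrees to the axis; cork and funnel match). Carafe and tray stand side by side, either one on the left
- tray: shallow open square steel tray, 120 x 120 mm, fixed; origin at the centre of its underside, on the worktop; inner floor 4 mm, rim 14 mm above the origin
- funnel_center (a point): point half-way up the axis of an open white ceramic funnel, 82 mm long, 0.16 kg, z to its wide end; starts leaning in the grey cup. Outside 26 mm wide at the foot (41 mm below), 62 mm from 9 to 41 mm above: grip this band 31 mm above the point. Inside parallel, wall 4 mm (18 mm at the foot, 54 mm in the band). Home, the point lies about 4 mm below the carafe's rim
- strainer_center (a point): point half-way up the axis of a steel strainer basket, 126 mm long, 0.12 kg, z to its black handle; starts leaning in the black cup. 17 mm wide at the foot (63 mm below), tapering to 49 mm at 18 mm below, then straight (51 at the rim) to 12 mm above. Handle 22 mm diameter, 29 to 63 mm above: grip 47 mm above. Home, the point lies 22 mm above the funnel's point
- funnel_stand_cup (a point): mouth centre, 85 mm above the worktop, of the grey leaning cup that holds the funnel up to 3 mm above its centre; 68 mm wide outside, on a fixed stand with a 115 x 95 mm wooden foot. z is vertical; the cup and what it holds lean 30 degrees from z towards -x of this frame (roughly to the robot)
- strainer_stand_cup (a point): mouth centre, 85 mm above the worktop, of the black leaning cup that holds the strainer up to 25 mm below its centre; 55 mm wide outside, on a like fixed stand. z is vertical; cup and strainer lean 30 degrees from z towards -x of this frame. One stand is at the left, one at the right, either way round
- sauce_cup_red: bystander: small clear sauce cup with pink sauce and a lid, 69 mm wide, 36 mm tall; origin at the centre of its underside as built, z up
- sauce_cup_alioli: bystander: small clear sauce cup with cream-coloured sauce and a lid, 69 mm wide, 36 mm tall; origin at the centre of its underside as built, z up
- lemon_2: bystander: yellow lemon, 76 x 56 x 55 mm; origin at the centre of its underside as built, z up
There are look-alikes about, which are no part of the job. What is shaped like the part that bears stopper_center but green or pink is not meant.

How it is judged:
By the outcome, as a careful person would: the job done as asked, in the order asked, and still so for the second after the job is handed in, with the robot touching nothing.
It also fails if it takes over 67 s, if anything falls off the work surface, if the arm or the gripper's body presses on something with over 40 N, if the wrist force passes 120 N, or if a joint passes its speed limit or range.

## Robot

A 6-joint arm with a two-finger parallel gripper is mounted at the origin on a cart in front of the work surface, level with it; the furniture and walls round the work are solid. World frame = base frame: x ahead of the robot, y to its left, z up, the work surface at z = 0. Lengths are in mm, angles in rad, forces in N, time in s.
With the tool pointing down it reaches from about 350 to 875 mm from the base axis. Payload 4.2 kg.
Tool frame: the origin (TCP) lies between the finger pads; the fingertips stand 14 mm ahead of it and the grasp point (between the pads) lies 5 mm behind it; z points along the fingers, y is the line along which they close (so a half turn about z gives the same grasp; the last joint's range is limited). The gripper opens to 85 mm and grips with 20 to 120 N. Pads are 22 mm wide; open, the fingers measure 114 mm over their backs; the gripper's body (76 mm by 85 mm) begins 54 mm behind the grasp point. The pads swing forward as they close: fully open they stand 13 mm farther back than shut.
Start: joints at [1.456, 0.385, 0.008, 0, -1.194, -0.259], TCP at [228.189, 581.832, 245.312] pointing down, gripper open.
Joint ranges: [-3.14, 3.14], [-1.21, 2.06], [-1.07, 1.41], [-3.16, 2.05], [-2.99, -0.16], [-3.1, 3.1]. Speed limits (rad/s): [2.79, 2.79, 3.14, 3.14, 3.14, 3.14].

## Interface

Orientations are given as a unit quaternion [x, y, z, w].
In Python, from bench import * gives the robot as it stands.
- The arm moves only by the tool carry_out, never from a script. Its argument "motion" is a list of rows, each a list of 7 numbers: the turn, a rotation vector about the tool's x, y, z in rad, then the shift along the tool's x, y, z in mm, then the opening, from -1 (shut) to 1 (fully open), so that 0 is half open. A call has 1 to 5 rows; each row is the pose to reach, as a shift and turn from the pose commanded when the call began, along the tool's axes at that moment; what a row does not reach only later rows make up. A row lasts 1/8 s, in which the tool goes at most 62.5 mm and 10.7 degrees, less where a joint would pass 70% of its speed; a pose out of reach is approached as far as the arm can. A call with a gripper value outside its range is refused whole. The fingers move at their own pace and stop on an object; the grip force is fixed at half the most. Time passes only in rows, so rows that repeat a pose let the fingers close. It gives the time, the measured TCP pose, the force, the opening and the grip force at its end, in the units of the state.
- read_state(): the state, without advancing time (a new reading comes with each control period).
- get_image(name): name is "scene" or "top" or "wrist"; returns a dict with "color" (480x640x3 uint8, blue, green, red), "mtx" (3x3 intrinsics, pixels), "position" and "orientation" of the camera in the world. Camera axes: x right, y down, z forward; pixel columns grow to the right and rows downward; lengths in mm; the calibration is good to about 2 mm. The wrist camera is an equidistant fisheye: a pixel r from the principal point sees the ray r / f radians off the axis. A picture is of the moment at which its call begins. There is no depth.
- job_done(): hands the job in; it is judged then, once.
The state is a dict: "clock": time; "joints": joint angles; "joint_vel": joint speeds; "joint_efforts": joint torques, N m; "position": TCP position; "ee_rot": TCP orientation; "contact_force": force on the tool from outside, world axes, zero at the start; "wrist_torque": the same for the moment, N m; "gripper_width": finger opening in mm; "grasp_force": force on a finger pad.
Only numpy, scipy, OpenCV 4.12 (cv2) and the standard library are available. Lean on these libraries where they do the work, as an engineer would, in place of code of your own. Each camera call takes 0.05 s, during which the arm holds its last target. There are 200 camera calls.

## Working session

There is one attempt and no reset: what is moved stays moved. The work goes in short steps, Python scripts to look and compute and a tool call to move; the robot and the scene stay as the last step left them, time stands still between calls to the robot, and variables do not carry over. Pictures are saved under pics/ and viewed, at most 10 in all, crops included, and the job is handed in when it is done.

Besides the shell and the picture viewer there is one more tool, called after "Request:" as name(argument=value, ...), one argument or row to a line, values as JSON. carry_out: Moves the arm, as the interface text tells. Its arguments: {"type":"object","properties":{"motion":{"type":"array"}},"required":["motion"]}

```bash
ls; mkdir -p pics
python3 - <<'E'
from bench import *
import cv2
s=read_state();print({k:s[k] for k in('clock','position','ee_rot','gripper_width')})
for n in('scene','top'):
    im=get_image(n);cv2.imwrite(f'pics/{n}0.png',im['color']);print(n,im['mtx'],im['position'],im['orientation'])
E
```

```text
pics
{'clock': 0.0, 'position': array([227.99713131, 581.3113283 , 244.19397899]), 'ee_rot': array([ 9.82566481e-01, -1.85908099e-01, -1.59220103e-04,  1.12421091e-03]), 'gripper_width': 85.70966071452231}
scene [[490.05840207   0.         316.25195043]
 [  0.         490.05840207 228.86836226]
 [  0.           0.           1.        ]] [-144.82301288 -824.21910356  697.15871647] [ 0.81447768 -0.27567886  0.15270599 -0.48714285]
top [[607.90346925   0.         315.77346863]
 [  0.         607.90346925 242.47724831]
 [  0.           0.           1.        ]] [ -23.00146017 -141.60918768 1570.40218477] [ 0.81545004 -0.54681195  0.10698826 -0.15681656]
```

View pics/scene0.png

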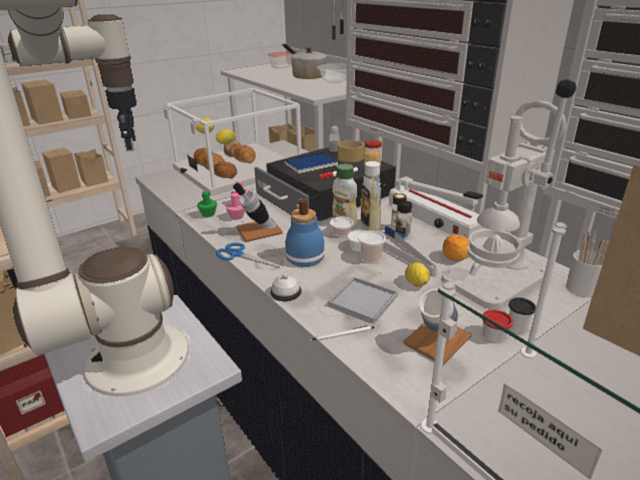

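View pics/top0.png

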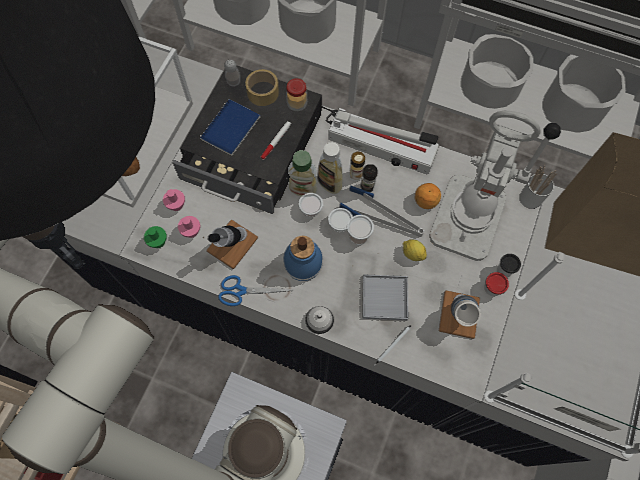

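The scene view shows the blue carafe at (305,240) with the brown stopper at (303,212), the tray at (362,298), the white funnel in its stand at (437,308) and the strainer in the black cup at (255,205). 

Stopper candidates in the top view are green (155,236), pink (175,199), pink (189,226) and cork (303,245). The cork one fits: it is cork with a dark wooden knob, and it sits in the carafe. I'll confirm it in a crop.

```bash
cat > h.py <<'E'
from bench import *
import numpy as np, cv2
from scipy.spatial.transform import Rotation as R
def ray(im,u,v):
    d=np.linalg.inv(im['mtx'])@[u,v,1]; d=R.from_quat(im['orientation']).apply(d)
    return np.array(im['position']),d/np.linalg.norm(d)
def plane(im,u,v,z):
    p,d=ray(im,u,v); return p+d*(z-p[2])/d[2]
def tri(a,ua,b,ub):
    p,d=ray(a,*ua);q,e=ray(b,*ub)
    s=np.linalg.lstsq(np.c_[d,-e],q-p,rcond=None)[0]
    A,B=p+s[0]*d,q+s[1]*e
    return (A+B)/2,np.linalg.norm(A-B)
def proj(im,P):
    c=R.from_quat(im['orientation']).inv().apply(np.atleast_2d(P)-im['position'])
    c=c@np.array(im['mtx']).T; return c[:,:2]/c[:,2:]
E
python3 - <<'E'
import cv2,numpy as np
t=cv2.imread('pics/top0.png');s=cv2.imread('pics/scene0.png')
def c(i,x,y): return cv2.resize(i[y:y+65,x:x+65],(260,260),interpolation=cv2.INTER_CUBIC)
m=np.vstack([np.hstack([c(t,272,222),c(t,195,210),c(t,435,280)]),np.hstack([c(s,273,190),c(s,223,175),c(s,405,275)])])
cv2.imwrite('pics/m1.png',m)
E
```

```text
(no output)
```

View pics/m1.png

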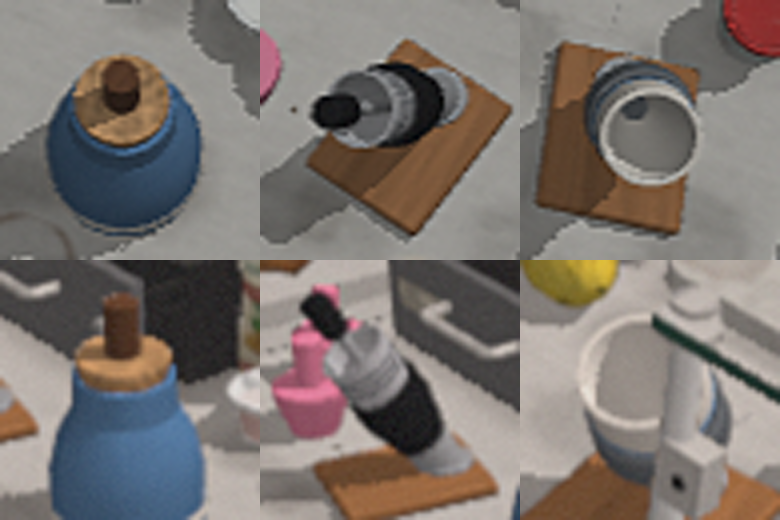

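The crop confirms the target: a cork stopper with a dark knob in the blue carafe, at top (302,243) and scene (303,205). The black cup with the strainer is on the left stand, and the grey cup with the white funnel is on the right stand.

Run:
```python
from h import *
np.set_printoptions(precision=1,suppress=True)
t=get_image('top');s=get_image('scene')
c=lambda x,y,o:(o[0]+x/4-.4,o[1]+y/4-.4)
T1,T2,T3=(272,222),(195,210),(435,280);S1,S2,S3=(273,190),(223,175),(405,275)
print('knob top',tri(t,c(122,70,T1),s,c(122,40,S1)),plane(t,*c(122,70,T1),162))
print('cork',plane(t,*c(122,101,T1),124),tri(t,c(122,101,T1),s,c(123,98,S1)))
# carafe blue mask
b=cv2.inRange(cv2.cvtColor(s['color'],cv2.COLOR_BGR2HSV),(100,90,40),(115,255,255));
print('str handle top',tri(t,c(66,114,T2),s,c(48,36,S2)),'rim',tri(t,c(102,108,T2),s,c(100,88,S2)))
for nm,o,q in(('S',T2,[(150,40),(250,108),(152,235),(50,160)]),('F',T3,[(43,42),(177,70),(160,232),(18,205)])):
    P=np.array([plane(t,*c(*a,o),12) for a in q]);
    E=np.roll(P,-1,0)-P; print(nm,P[:,:2],'L',np.linalg.norm(E,axis=1),'ang',np.degrees(np.arctan2(E[:,1],E[:,0])),P.mean(0))
print('funnel rim',plane(t,*c(130,131,T3),117.9),tri(t,c(130,131,T3),s,c(126,112,S3)))
# tray corners
hsv=cv2.cvtColor(t['color'],cv2.COLOR_BGR2HSV);roi=t['color'][265:330,350:420]
for u,v in[(363,277),(406,277),(408,318),(361,318)]: print('tray',plane(t,u,v,14))
```

```text
knob top (array([493.9, 103.4, 168.9]), np.float64(2.3122866182716275)) [497.6 104.1 162. ]
cork [491.9 102.4 124. ] (array([490.2, 101.5, 129.2]), np.float64(0.38332184998234925))
str handle top (array([412. , 315.2, 164.4]), np.float64(1.5081687557891748)) rim (array([442. , 309.9, 117.2]), np.float64(4.342989334616051))
S [[532.8 334.6]
 [512.5 248.5]
 [402.2 271.6]
 [425.  359.6]] L [ 88.5 112.7  91.  110.7] ang [-103.3  168.2   75.5  -13.1] [468.1 303.6  12. ]
F [[ 562.8 -281.9]
 [ 578.2 -370.7]
 [ 468.4 -391.8]
 [ 450.4 -300.8]] L [ 90.  111.8  92.8 114. ] ang [ -80.2 -169.1  101.2    9.5] [ 514.9 -336.3   12. ]
funnel rim [ 488.7 -339.5  117.9] (array([ 491.7, -340.8,  110.2]), np.float64(0.7946628253118556))
tray [512.9 -64.8  14. ]
tray [ 557.  -172.2   14. ]
tray [ 451.5 -214.3   14. ]
tray [404.6 -99.9  14. ]
```

```bash
cat >> h.py <<'E'
def pose(grasp,axis,head):
    """tool z = -axis, tool x heading ~head deg; grasp point (5 mm behind TCP)"""
    z=-np.array(axis,float);z/=np.linalg.norm(z);h=np.radians(head);x=np.array([np.cos(h),np.sin(h),0]);x-=z*(x@z);x/=np.linalg.norm(x)
    return np.array(grasp,float)+5*z,R.from_matrix(np.c_[x,np.cross(z,x),z])
def chain(ts,start=None):
    s=read_state();p,r=(np.array(s['position']),R.from_quat(s['ee_rot'])) if start is None else start
    for q,w in ts:
        print(np.round((r.inv()*w).as_rotvec(),3).tolist(),np.round(r.inv().apply(q-p),1).tolist(),'ang',round(np.degrees((r.inv()*w).magnitude())),'d',round(np.linalg.norm(q-p))); p,r=q,w
def st():
    s=read_state();r=R.from_quat(s['ee_rot']);print('t',round(s['clock'],2),'grasp',np.round(s['position']-5*r.as_matrix()[:,2],1),'x',r.as_matrix()[:,0].round(3),'z',r.as_matrix()[:,2].round(3),'F',np.round(s['contact_force'],1),'w',round(s['gripper_width'],1),'g',round(float(s['grasp_force']),1),'j',np.round(s['joints'],2))
E
python3 - <<'E'
from h import *
st();chain([pose([494,103,250],[0,0,1],-78)])
E
```

```text
t 0.2 grasp [228.1 581.6 249.6] x [ 0.931 -0.365  0.   ] z [-0.    -0.001 -1.   ] F [-0.  -0.5 -0.7] w 85.3 g 0.0 j [ 1.46  0.39  0.01 -0.   -1.19 -0.26]
[0.001, -0.001, 0.987] [422.3, 348.4, 0.1] ang 57 d 547
```

Request:
carry_out(
  motion=[
    [0,0,0.18,78,64,0,1],
    [0,0,0.36,156,128,0,1],
    [0,0,0.54,234,192,0,1],
    [0,0,0.72,312,256,0,1],
    [0,0,0.9,390,320,0,1],
  ],
)

```text
clock: 0.82
position: [381.3, 307.2, 245.4]
ee_rot: [0.802, -0.597, 0.0, -0.0]
contact_force: [0.4, 1.6, -0.2]
gripper_width: 85.5
grasp_force: 0.0
```

Run:
```python
from h import *
st();chain([pose([494,103,250],[0,0,1],-78)])
```

```text
t 0.82 grasp [381.3 307.2 250.4] x [ 0.288 -0.958 -0.   ] z [ 0.  0. -1.] F [ 0.4  1.6 -0.2] w 85.5 g 0.0 j [ 1.01  0.15 -0.31  0.   -1.1  -0.72]
[-0.0, 0.0, 0.082] [228.0, -49.2, 0.4] ang 5 d 233
```

Request:
carry_out(
  motion=[
    [0,0,0.03,57,-12,0,1],
    [0,0,0.06,114,-25,0,1],
    [0,0,0.08,171,-37,0,1],
    [0,0,0.08,228,-49,0,1],
    [0,0,0.08,228,-49,0,1],
  ],
)

```text
clock: 1.45
position: [495.3, 102.2, 244.9]
ee_rot: [0.778, -0.629, -0.0, 0.0]
contact_force: [-0.7, 0.5, -0.3]
gripper_width: 85.2
grasp_force: 0.0
```

Run:
```python
from h import *
st()
w=get_image('wrist');cv2.imwrite('pics/w1.png',w['color']);print(w['mtx'],w['position'],R.from_quat(w['orientation']).as_matrix().round(3))
```

```text
t 1.45 grasp [495.3 102.2 249.9] x [ 0.209 -0.978  0.   ] z [-0.001 -0.001 -1.   ] F [-0.7  0.5 -0.3] w 85.2 g 0.0 j [ 0.53  0.18 -0.28  0.   -1.11 -0.31]
[[371.64829954   0.         318.21724377]
 [  0.         371.64829954 239.37867352]
 [  0.           0.           1.        ]] [511.16253643  28.76223049 372.96801634] [[-0.978 -0.2   -0.063]
 [-0.209  0.934  0.29 ]
 [ 0.001  0.297 -0.955]]
```

View pics/w1.png

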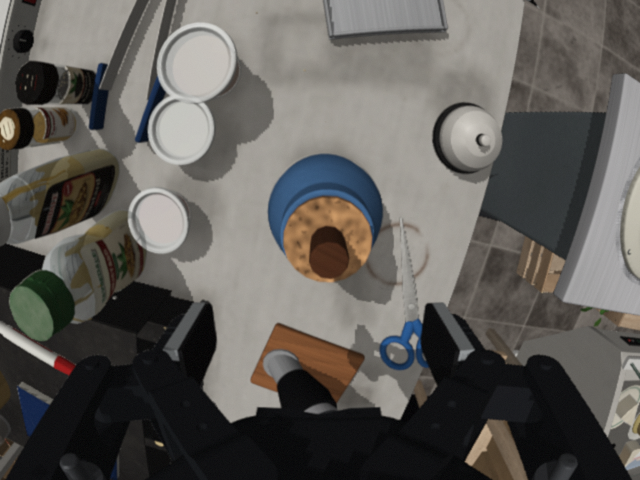

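The wrist view shows the cork disc centred near (328,239) and the knob's top face near (328,262). The gripper is roughly centred over the carafe.

```bash
cat >> h.py <<'E'
def wray(im,u,v):
    m=im['mtx'];a=np.array([u-m[0][2],v-m[1][2]]);r=np.linalg.norm(a);th=r/m[0][0]
    d=np.r_[a/r*np.sin(th),np.cos(th)];return np.array(im['position']),R.from_quat(im['orientation']).apply(d)
def wplane(im,u,v,z):
    p,d=wray(im,u,v);return p+d*(z-p[2])/d[2]
def meet(rs):
    A=sum(np.eye(3)-np.outer(d,d) for p,d in rs);b=sum((np.eye(3)-np.outer(d,d))@p for p,d in rs)
    X=np.linalg.solve(A,b);return X.round(1),[round(np.linalg.norm(np.cross(X-p,d)),1) for p,d in rs]
E
python3 - <<'E'
from h import *
np.set_printoptions(precision=1,suppress=True)
w=get_image('wrist');s=get_image('scene');t=get_image('top')
hsv=cv2.cvtColor(w['color'],cv2.COLOR_BGR2HSV)
m=cv2.inRange(hsv,(5,60,110),(25,255,255));m[:190]=0;m[290:]=0;m[:,:275]=0;m[:,380:]=0
c=max(cv2.findContours(m,0,1)[0],key=cv2.contourArea);hull=cv2.convexHull(c);print('cork',cv2.boundingRect(c))
x,y,ww,hh=cv2.boundingRect(c)
# width extremes of cork disc -> diameter 61 gives height
for z in(122,126,130,134):
    a=wplane(w,x,y+hh*.5,z);b=wplane(w,x+ww,y+hh*.5,z);f=wplane(w,x+ww/2,y,z)
    print(z,'diam',np.linalg.norm(a-b),'c',(a+b)/2,'front',f)
for z in(162,166,170): print('knob',z,wplane(w,328,263,z))
print(meet([wray(w,328,263),ray(s,303.1,199.6),ray(t,302,239.1)]))
E
```

```text
cork (283, 195, 89, 86)
122 diam 63.21541418570634 c [487.7 104.1 122. ] front [494.5  74.1 122. ]
126 diam 62.20782254419074 c [488. 103. 126.] front [494.7  73.4 126. ]
130 diam 61.2002309026751 c [488.4 101.8 130. ] front [495.   72.7 130. ]
134 diam 60.192639261159506 c [488.8 100.6 134. ] front [495.2  72.  134. ]
knob 162 [487.6 107.8 162. ]
knob 166 [488.1 106.3 166. ]
knob 170 [488.5 104.9 170. ]
(array([491.3, 102.8, 171.4]), [np.float64(3.0), np.float64(1.9), np.float64(2.5)])
```

Request:
carry_out(
  motion=[
    [0,0,0,-1.5,5.6,48,0],
    [0,0,0,-1.5,5.6,80,0],
    [0,0,0,-1.5,5.6,97,0],
    [0,0,0,-1.5,5.6,97,-0.5],
    [0,0,0,-1.5,5.6,97,-1],
  ],
)

```text
clock: 2.28
position: [488.4, 106.6, 148.9]
ee_rot: [0.78, -0.626, 0.0, -0.0]
contact_force: [-1.9, -0.1, -0.6]
gripper_width: 22.6
grasp_force: 58.7
```

Request:
carry_out(
  motion=[
    [0,0,0,0,0,0,-1],
    [0,0,0,0,0,0,-1],
    [0,0,0,0,0,0,-1],
  ],
)

```text
clock: 2.65
position: [488.7, 106.1, 149.0]
ee_rot: [0.78, -0.626, 0.0, -0.001]
contact_force: [-2.6, 2.4, 3.1]
gripper_width: 22.4
grasp_force: 59.0
```

Run:
```python
from h import *
st()
```

```text
t 2.65 grasp [488.7 106.1 154. ] x [ 0.215 -0.977 -0.001] z [ 0.001  0.001 -1.   ] F [-2.6  2.4  3.1] w 22.4 g 59.0 j [ 0.54  0.27 -0.43 -0.   -0.87 -0.32]
```

Request:
carry_out(
  motion=[
    [0,0,0,0,0,-8,-1],
    [0,0,0,0,0,-25,-1],
    [0,0,0,0,0,-55,-1],
    [0,0,0,0,0,-85,-1],
    [0,0,0,0,0,-85,-1],
  ],
)

```text
clock: 3.28
position: [490.0, 105.8, 236.1]
ee_rot: [0.779, -0.626, 0.002, -0.003]
contact_force: [-0.5, -1.2, -1.5]
gripper_width: 22.8
grasp_force: 58.9
```

Run:
```python
from h import *
np.set_printoptions(precision=1,suppress=True)
st()
w=get_image('wrist');t=get_image('top');s=get_image('scene')
a=cv2.resize(w['color'][150:430,170:500],(396,336));b=cv2.resize(s['color'][150:280,240:390],(388,336))
cv2.imwrite('pics/w2.png',np.hstack([a,b]))
# tray in top: bright grey rim contour
g=cv2.cvtColor(t['color'],cv2.COLOR_BGR2GRAY)[262:335,345:425]
e=cv2.Canny(g,40,120);c=np.vstack(cv2.findContours(cv2.dilate(e,None),0,1)[0])
print(cv2.minAreaRect(c))
chain([pose([481.5,-138,240],[0,0,1],-105)])
```

```text
t 3.27 grasp [490.  105.8 241.1] x [ 0.2 -1.  -0. ] z [ 0.  0. -1.] F [-0.5 -1.2 -1.5] w 22.8 g 58.9 j [ 0.5  0.2 -0.3  0.  -1.1 -0.3]
((46.0, 36.0), (72.0, 66.0), 90.0)
[0.002, -0.001, 0.478] [236.1, 58.5, -2.4] ang 27 d 243
```

View pics/w2.png

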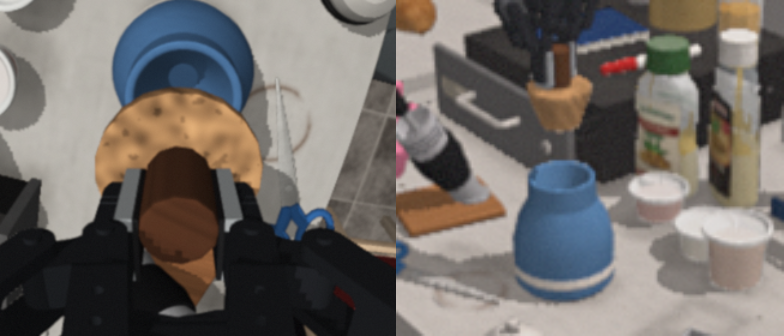

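The wrist and scene crops show the cork held upright and clear of the carafe. The carafe is still standing, with its mouth open at scene (304,220).

Request:
carry_out(
  motion=[
    [0,0,0.12,50,12,0,-1],
    [0,0,0.24,108,26,0,-1],
    [0,0,0.36,165,41,0,-1],
    [0,0,0.48,215,53,0,-1],
    [0,0,0.48,236,58,0,-1],
  ],
)

```text
clock: 4.05
position: [481.5, -139.7, 231.8]
ee_rot: [-0.607, 0.795, 0.001, -0.001]
contact_force: [0.3, 1.4, -1.1]
gripper_width: 22.7
grasp_force: 58.9
```

Request:
carry_out(
  motion=[
    [0,0,0,0,0,30,-1],
    [0,0,0,0,0,80,-1],
    [0,0,0,0,0,125,-1],
    [0,0,0,0,0,150,-1],
    [0,0,0,0,0,156,-1],
  ],
)

```text
clock: 4.68
position: [480.7, -137.4, 74.7]
ee_rot: [-0.608, 0.794, 0.002, -0.003]
contact_force: [0.5, 0.3, 0.1]
gripper_width: 22.8
grasp_force: 58.9
```

Run:
```python
from h import *
np.set_printoptions(precision=1,suppress=True)
st()
s=get_image('scene');t=get_image('top')
cv2.imwrite('pics/s3.png',np.hstack([cv2.resize(s['color'][190:350,260:420],(400,400)),cv2.resize(t['color'][215:335,270:420],(400,320)) .copy() if 0 else cv2.resize(t['color'][205:325,275:395],(400,400))]))
```

```text
t 4.67 grasp [ 480.8 -137.4   79.7] x [-0.3 -1.   0. ] z [-0. -0. -1.] F [0.5 0.3 0.1] w 22.8 g 58.9 j [ 0.1  0.4 -0.5 -0.  -0.7 -0.3]
```

View pics/s3.png

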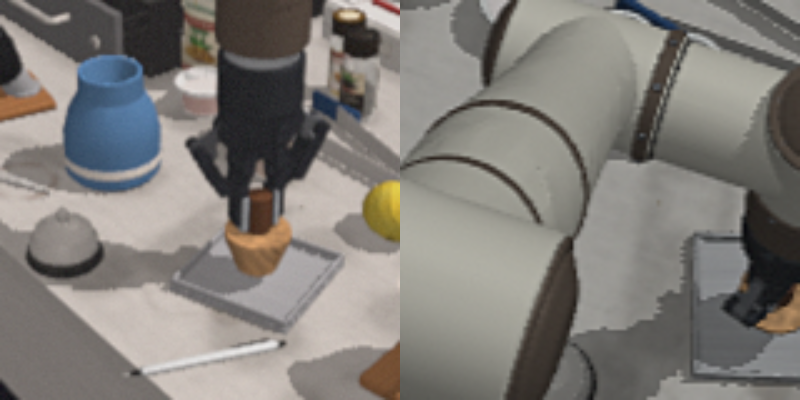

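The scene view shows the stopper just above the tray, well inside its rim. I'll ease it down to contact.

Request:
carry_out(
  motion=[
    [0,0,0,0,0,6,-1],
    [0,0,0,0,0,10,-1],
    [0,0,0,0,0,10,-1],
  ],
)

```text
clock: 5.15
position: [482.7, -137.3, 67.5]
ee_rot: [-0.608, 0.794, -0.0, 0.0]
contact_force: [-0.2, 0.4, -0.2]
gripper_width: 22.8
grasp_force: 58.9
```

Request:
carry_out(
  motion=[
    [0,0,0,0,0,1,-1],
    [0,0,0,0,0,2,-1],
    [0,0,0,0,0,2,-1],
  ],
)

```text
clock: 5.52
position: [482.6, -137.3, 65.3]
ee_rot: [-0.608, 0.794, 0.0, 0.0]
contact_force: [0.4, -0.4, -0.5]
gripper_width: 22.5
grasp_force: 58.9
```

Request:
carry_out(
  motion=[
    [0,0,0,0,0,1,-1],
    [0,0,0,0,0,2,-1],
    [0,0,0,0,0,2,-1],
  ],
)

```text
clock: 5.9
position: [482.6, -137.3, 63.2]
ee_rot: [-0.608, 0.794, 0.0, -0.0]
contact_force: [-0.6, -0.1, -0.2]
gripper_width: 22.6
grasp_force: 58.9
```

Request:
carry_out(
  motion=[
    [0,0,0,0,0,1,-1],
    [0,0,0,0,0,1.5,-1],
    [0,0,0,0,0,1.5,-1],
  ],
)

```text
clock: 6.28
position: [482.7, -137.3, 61.8]
ee_rot: [-0.608, 0.794, 0.0, -0.0]
contact_force: [0.3, 0.0, -0.7]
gripper_width: 22.1
grasp_force: 58.9
```

Request:
carry_out(
  motion=[
    [0,0,0,0,0,1,-1],
    [0,0,0,0,0,1.5,-1],
    [0,0,0,0,0,1.5,-1],
  ],
)

```text
clock: 6.65
position: [482.6, -137.3, 60.3]
ee_rot: [-0.608, 0.794, 0.0, -0.0]
contact_force: [0.1, -0.6, -1.3]
gripper_width: 22.5
grasp_force: 58.9
```

Request:
carry_out(
  motion=[
    [0,0,0,0,0,1,-1],
    [0,0,0,0,0,1.5,-1],
    [0,0,0,0,0,1.5,-1],
  ],
)

```text
clock: 7.02
position: [482.8, -137.4, 59.5]
ee_rot: [-0.608, 0.794, -0.0, 0.0]
contact_force: [-1.5, 1.0, 5.0]
gripper_width: 22.5
grasp_force: 59.6
```

Request:
carry_out(
  motion=[
    [0,0,0,0,0,0,-0.3],
    [0,0,0,0,0,0,0],
    [0,0,0,0,0,-20,0],
    [0,0,0,0,0,-75,0.5],
    [0,0,0,0,0,-135,1],
  ],
)

```text
clock: 7.65
position: [482.1, -137.3, 194.5]
ee_rot: [-0.608, 0.794, 0.001, -0.001]
contact_force: [1.0, -0.4, -0.3]
gripper_width: 76.9
grasp_force: 0.0
```

Run:
```python
from h import *
st()
# funnel: mouth, lean heading 190.4
m=np.array([507.4,-336,85]);a=np.array([.5*np.cos(np.radians(190.4)),.5*np.sin(np.radians(190.4)),np.cos(np.pi/6)])
print(a)
for d in(28,120): 
  for h in(-170,-125,-80,10): print(d,h,m+a*d);chain([pose(m+a*d,a,h)])
```

```text
t 7.65 grasp [ 482.1 -137.3  199.5] x [-0.26  -0.966  0.001] z [-0.002 -0.    -1.   ] F [ 1.  -0.4 -0.3] w 76.9 g 0.0 j [ 0.05  0.22 -0.36 -0.   -0.99 -0.31]
[-0.49178574 -0.09025957  0.8660254 ]
28 -170 [ 493.62999941 -338.52726803  109.24871131]
[0.295, -0.47, 1.107] [190.2, -65.9, 89.6] ang 71 d 220
28 -125 [ 493.62999941 -338.52726803  109.24871131]
[0.441, -0.29, 0.27] [190.2, -65.9, 89.6] ang 34 d 220
28 -80 [ 493.62999941 -338.52726803  109.24871131]
[0.517, -0.118, -0.428] [190.2, -65.9, 89.6] ang 39 d 220
28 10 [ 493.62999941 -338.52726803  109.24871131]
[0.528, 0.331, -1.954] [190.2, -65.9, 89.6] ang 118 d 220
120 -170 [ 448.38571175 -346.83114872  188.92304845]
[0.295, -0.47, 1.107] [210.0, -24.2, 10.0] ang 71 d 212
120 -125 [ 448.38571175 -346.83114872  188.92304845]
[0.441, -0.29, 0.27] [210.0, -24.2, 10.0] ang 34 d 212
120 -80 [ 448.38571175 -346.83114872  188.92304845]
[0.517, -0.118, -0.428] [210.0, -24.2, 10.0] ang 39 d 212
120 10 [ 448.38571175 -346.83114872  188.92304845]
[0.528, 0.331, -1.954] [210.0, -24.2, 10.0] ang 118 d 212
```

Run:
```python
from h import *
np.set_printoptions(precision=0,suppress=True)
t=get_image('top')
for n,u,v,z in(('red',497,284,30),('black',510,264,30),('postbaseA',490,400,0),('postbaseB',520,297,0),('posttopB',560,258,300),('posttopA',525,378,300)): print(n,plane(t,u,v,z))
cv2.imwrite('pics/t4.png',cv2.resize(t['color'][200:440,270:590],(800,600)))
```

```text
red [ 625. -402.   30.]
black [ 693. -419.   30.]
postbaseA [ 333. -476.    0.]
postbaseB [ 625. -475.    0.]
posttopB [ 623. -470.  300.]
posttopA [ 336. -467.  300.]
```

View pics/t4.png

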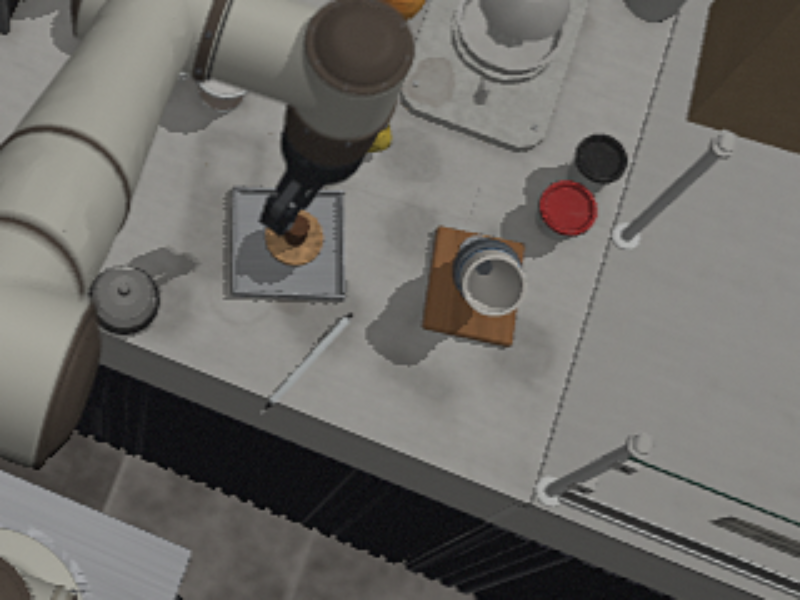

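The top view shows the stopper standing upright in the tray at about full-image (387,295). The funnel rim is at (467,313) and its surroundings are clear.

Run:
```python
from h import *
m=np.array([507.4,-336,85]);a=np.array([.5*np.cos(np.radians(190.4)),.5*np.sin(np.radians(190.4)),np.cos(np.pi/6)])
p=pose(m+a*90,a,-125);chain([p])
```

```text
[0.424, -0.285, 0.274] [204.1, -31.5, 45.6] ang 33 d 212
```

Request:
carry_out(
  motion=[
    [0.09,-0.06,0.05,50,-8,0,1],
    [0.18,-0.12,0.11,102,-16,8,1],
    [0.27,-0.18,0.17,153,-24,22,1],
    [0.36,-0.24,0.23,200,-30,40,1],
    [0.43,-0.285,0.274,204,-31,45,1],
  ],
)

```text
clock: 8.32
position: [458.3, -345.2, 147.0]
ee_rot: [-0.472, 0.844, -0.083, 0.241]
contact_force: [-0.1, 0.6, -0.7]
gripper_width: 85.4
grasp_force: 0.0
```

Request:
carry_out(
  motion=[
    [0,0,0,0,0,0,1],
    [0,0,0,0,0,0,1],
  ],
)

```text
clock: 8.57
position: [459.9, -342.2, 149.1]
ee_rot: [-0.476, 0.842, -0.083, 0.24]
contact_force: [-0.6, 0.8, 1.3]
gripper_width: 85.4
grasp_force: 0.0
```

Run:
```python
from h import *
st();w=get_image('wrist');cv2.imwrite('pics/w5.png',w['color'])
m=np.array([507.4,-336,85]);a=np.array([.5*np.cos(np.radians(190.4)),.5*np.sin(np.radians(190.4)),np.cos(np.pi/6)])
chain([pose(m+a*90,a,-125)])
```

```text
t 8.57 grasp [ 457.4 -342.6  153.5] x [-0.432 -0.842 -0.325] z [ 0.483  0.089 -0.871] F [-0.6  0.8  1.3] w 85.4 g 0.0 j [-0.57  0.3  -0.29 -0.57 -0.68  0.42]
[0.008, -0.006, -0.002] [-3.8, -8.5, -5.7] ang 1 d 11
```

View pics/w5.png

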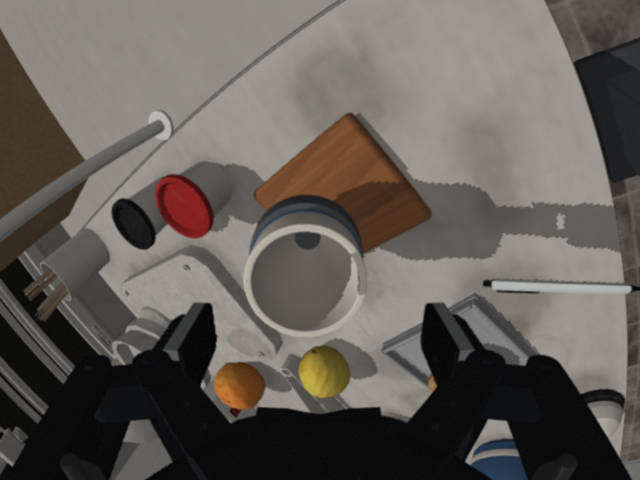

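The wrist view shows the white funnel's rim spanning x 245–366 and y 222–337, centred at (306,280). It needs an offset along the closing axis.

```bash
cat > fun.py <<'E'
from h import *
def ringcentre(w,pts,m,a,ks):
    r=R.from_quat(read_state()['ee_rot'])
    for k in ks:
        Q=[]
        for u,v in pts:
            p,d=wray(w,u,v);Q.append(p+d*(((m+a*k-p)@a)/(d@a)))
        Q=np.array(Q);print(k,'diam',np.linalg.norm(Q[0]-Q[1]).round(1),np.linalg.norm(Q[2]-Q[3]).round(1),'ch',((Q[0]+Q[1])/2).round(1),'cv',((Q[2]+Q[3])/2).round(1))
E
python3 - <<'E'
from fun import *
m=np.array([507.4,-336,85]);a=np.array([.5*np.cos(np.radians(190.4)),.5*np.sin(np.radians(190.4)),np.cos(np.pi/6)])
w=get_image('wrist');c=w['color'].astype(int)
# refine the ring by scanning outward bright edge: threshold
mask=((c.min(2)>165)).astype(np.uint8);mask[:200]=0;mask[350:]=0;mask[:,:235]=0;mask[:,380:]=0
cs=max(cv2.findContours(mask,0,1)[0],key=len);print(cv2.boundingRect(cs),cv2.fitEllipse(cv2.convexHull(cs)))
ringcentre(w,[(245,281),(366,281),(304,222),(304,337)],m,a,(32,38,44))
print('pred',m+38*a)
E
```

```text
(244, 237, 24, 74) ((289.95806884765625, 278.59454345703125), (91.60083770751953, 96.18507385253906), 167.67259216308594)
32 diam 62.9 65.2 ch [ 488.4 -339.3  110.8] cv [ 489.4 -338.7  111.5]
38 diam 60.8 63.0 ch [ 484.2 -341.9  115.1] cv [ 485.2 -341.4  115.7]
44 diam 58.6 60.8 ch [ 480.  -344.6  119.4] cv [ 481. -344.  120.]
pred [ 488.71214205 -339.42986376  117.90896534]
```

Run:
```python
from fun import *
a=np.array([.5*np.cos(np.radians(190.4)),.5*np.sin(np.radians(190.4)),np.cos(np.pi/6)]);g=np.array([491.4,-339.6,107.8])
chain([pose(g+40*a,a,-125),pose(g,a,-125),pose(g+[0,0,0]+90*a,a,-125)])
```

```text
[0.008, -0.006, -0.001] [-1.2, -7.0, 16.4] ang 1 d 18
[0.0, 0.0, 0.0] [0.0, 0.0, 40.0] ang 0 d 40
[0.0, 0.0, 0.0] [-0.0, 0.0, -90.0] ang 0 d 90
```

Request:
carry_out(
  motion=[
    [0.008,-0.006,0,-1.2,-7,16,1],
    [0.008,-0.006,0,-1.2,-7,32,1],
    [0.008,-0.006,0,-1.2,-7,48,1],
    [0.008,-0.006,0,-1.2,-7,56,1],
    [0.008,-0.006,0,-1.2,-7,56,1],
  ],
)

```text
clock: 9.3
position: [492.4, -339.8, 101.8]
ee_rot: [-0.475, 0.841, -0.084, 0.244]
contact_force: [-0.3, 0.3, 0.2]
gripper_width: 85.6
grasp_force: 0.0
```

Run:
```python
from fun import *
st();a=np.array([.5*np.cos(np.radians(190.4)),.5*np.sin(np.radians(190.4)),np.cos(np.pi/6)]);g=np.array([491.4,-339.6,107.8])
chain([pose(g,a,-125)])
```

```text
t 9.3 grasp [ 490.  -340.2  106.2] x [-0.43  -0.84  -0.332] z [ 0.491  0.091 -0.866] F [-0.3  0.3  0.2] w 85.6 g 0.0 j [-0.55  0.4  -0.27 -0.63 -0.6   0.48]
[0.001, 0.0, -0.005] [-1.7, -1.3, -0.7] ang 0 d 2
```

Request:
carry_out(
  motion=[
    [0,0,0,-1.7,-1.3,0,0.7],
    [0,0,0,-1.7,-1.3,0,0.4],
    [0,0,0,-1.7,-1.3,0,-0.2],
    [0,0,0,-1.7,-1.3,0,-1],
    [0,0,0,-1.7,-1.3,0,-1],
  ],
)

```text
clock: 9.93
position: [493.7, -338.9, 104.6]
ee_rot: [-0.475, 0.841, -0.084, 0.245]
contact_force: [-4.3, 3.9, 6.4]
gripper_width: 58.3
grasp_force: 69.8
```

Request:
carry_out(
  motion=[
    [0,0,0,0,0,-4,-1],
    [0,0,0,0,0,-15,-1],
    [0,0,0,0,0,-40,-1],
    [0,0,0,0,0,-75,-1],
    [0,0,0,0,0,-110,-1],
  ],
)

```text
clock: 10.55
position: [439.3, -349.6, 200.4]
ee_rot: [-0.475, 0.841, -0.085, 0.245]
contact_force: [-0.0, -0.6, -2.1]
gripper_width: 57.9
grasp_force: 71.3
```

Run:
```python
from fun import *
np.set_printoptions(precision=1,suppress=True)
st();chain([pose([480,-250,260],[0,0,1],-115)])
t=get_image('top');s=get_image('scene');w=get_image('wrist')
# carafe rim: blue mask
for n,im,roi in(('s',s,(270,190,340,280)),('t',t,(260,220,345,285))):
    x0,y0,x1,y1=roi;h=cv2.cvtColor(im['color'],cv2.COLOR_BGR2HSV)[y0:y1,x0:x1]
    b=cv2.inRange(h,(100,90,30),(115,255,255));ys,xs=np.nonzero(b);print(n,xs.min()+x0,xs.max()+x0,ys.min()+y0,ys.max()+y0)
T=lambda im,x,y,q:cv2.resize(im['color'][y:y+q,x:x+q],(400,400),interpolation=cv2.INTER_CUBIC)
cv2.imwrite('pics/m6.png',np.hstack([T(s,270,195,80),T(t,262,215,80)]));cv2.imwrite('pics/w6.png',w['color'])
```

```text
t 10.55 grasp [ 436.9 -350.   204.8] x [-0.4 -0.8 -0.3] z [ 0.5  0.1 -0.9] F [-0.  -0.6 -2.1] w 57.9 g 71.3 j [-0.6  0.2 -0.3 -0.5 -0.8  0.4]
[-0.411, 0.325, -0.105] [-119.2, 2.0, -18.3] ang 31 d 121
s 286 323 212 265
t 284 321 236 280
```

View pics/m6.png

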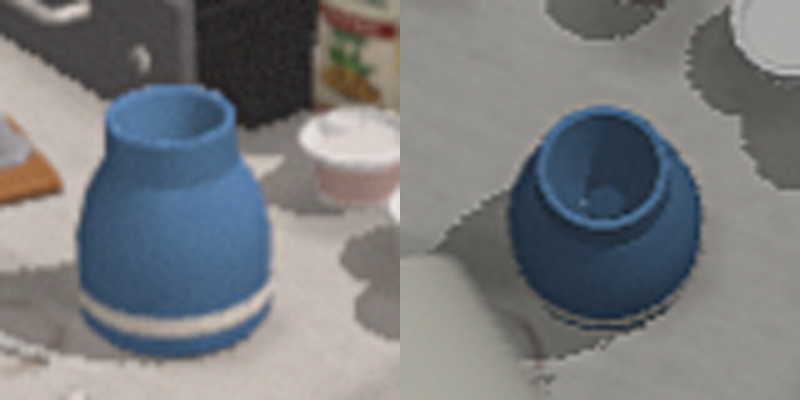

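The crop shows the open carafe mouth, with the rim centre at scene (304,218) and top (303,248). The carafe is upright.

Run:
```python
from fun import *
np.set_printoptions(precision=1,suppress=True)
t=get_image('top');s=get_image('scene')
A,B=(302.4,248),(303.8,218.2)
print(plane(t,*A,120),plane(s,*B,120),tri(t,A,s,B))
```

```text
[490.7 101.2 120. ] [488.1  96.8 120. ] (array([491.7, 101.7, 116.9]), np.float64(0.21616147785873305))
```

View pics/w6.png

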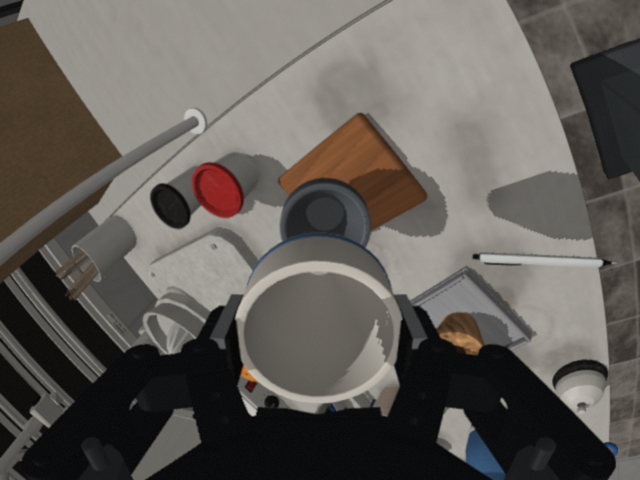

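The wrist view shows the funnel held between the pads, with the rim spanning x 236–400 and y 260–405, centred at (318,333). The cup behind it is empty and undisturbed.

Run:
```python
from fun import *
np.set_printoptions(precision=1,suppress=True)
w=get_image('wrist');s=read_state();r=R.from_quat(s['ee_rot']);p0=s['position']-5*r.as_matrix()[:,2]
for back in(6,10,14):
    Q=[]
    for u,v in[(236,332),(400,332),(318,260),(318,405)]:
        p,d=wray(w,u,v);p=r.inv().apply(p-p0);d=r.inv().apply(d);Q.append(p+d*(-back-p[2])/d[2])
    Q=np.array(Q);print(back,'diam',np.linalg.norm(Q[0]-Q[1]),np.linalg.norm(Q[2]-Q[3]),'centre',(Q[0]+Q[1])/2,(Q[2]+Q[3])/2)
# path
c=np.array([490,101.5,120])
P=[pose([460,-250,270],[0,0,1],-115),pose([490,101.5,260],[0,0,1],-80)]
chain(P)
```

```text
6 diam 61.4176049258613 65.1095538483079 centre [ 2.5  0.3 -6. ] [-1.   0.3 -6. ]
10 diam 59.32933052840303 62.895748629177646 centre [  5.    0.3 -10. ] [  1.6   0.3 -10. ]
14 diam 57.241056130944756 60.68194341004738 centre [  7.5   0.3 -14. ] [  4.2   0.3 -14. ]
[-0.409, 0.326, -0.105] [-113.8, 12.7, -38.9] ang 31 d 121
[-0.0, -0.0, -0.611] [-331.2, 121.4, 10.0] ang 35 d 353
```

Request:
carry_out(
  motion=[
    [-0.08,0.065,-0.02,-23,3,-8,-1],
    [-0.16,0.13,-0.04,-46,5,-16,-1],
    [-0.25,0.2,-0.063,-69,8,-24,-1],
    [-0.33,0.26,-0.084,-91,10,-32,-1],
    [-0.41,0.326,-0.105,-114,13,-39,-1],
  ],
)

```text
clock: 11.48
position: [460.3, -248.9, 265.2]
ee_rot: [-0.538, 0.843, 0.001, -0.002]
contact_force: [1.2, -0.2, -2.4]
gripper_width: 58.0
grasp_force: 71.4
```

Request:
carry_out(
  motion=[
    [0,0,-0.09,-45,16,0,-1],
    [0,0,-0.19,-100,37,2,-1],
    [0,0,-0.29,-155,57,4,-1],
    [0,0,-0.39,-210,77,6,-1],
    [0,0,-0.49,-265,97,8,-1],
  ],
)

```text
clock: 12.1
position: [483.9, 33.6, 256.6]
ee_rot: [0.727, -0.686, -0.0, 0.0]
contact_force: [0.9, 0.3, -2.3]
gripper_width: 58.0
grasp_force: 71.3
```

Run:
```python
from fun import *
st();chain([pose([489.7,103,225],[0,0,1],-80)])
```

```text
t 12.1 grasp [483.9  33.6 261.6] x [ 0.058 -0.998  0.001] z [-0.001 -0.001 -1.   ] F [ 0.9  0.3 -2.3] w 58.0 g 71.3 j [ 0.41  0.14 -0.3   0.   -1.13 -0.35]
[0.001, -0.0, -0.117] [-69.0, -9.8, 36.5] ang 7 d 79
```

Request:
carry_out(
  motion=[
    [0,0,-0.06,-35,-5,5,-1],
    [0,0,-0.117,-60,-9,20,-1],
    [0,0,-0.117,-69,-10,36,-1],
    [0,0,-0.117,-69,-10,36,-1],
  ],
)

```text
clock: 12.6
position: [489.4, 101.2, 219.3]
ee_rot: [0.765, -0.644, -0.001, 0.002]
contact_force: [-0.1, -0.0, -1.4]
gripper_width: 58.2
grasp_force: 71.3
```

Run:
```python
from fun import *
st();chain([pose([489.7,103,225],[0,0,1],-80)])
s=get_image('scene');w=get_image('wrist')
T=lambda im,x,y,a,b:cv2.resize(im['color'][y:y+b,x:x+a],(400,480),interpolation=cv2.INTER_CUBIC)
cv2.imwrite('pics/m7.png',np.hstack([T(s,255,150,100,120),T(w,200,120,250,300)]))
```

```text
t 12.6 grasp [489.4 101.2 224.3] x [ 0.171 -0.985  0.002] z [-0.004 -0.003 -1.   ] F [-0.1 -0.  -1.4] w 58.2 g 71.3 j [ 0.53  0.2  -0.33  0.   -1.05 -0.36]
[0.005, -0.002, -0.002] [-1.7, -0.6, -0.7] ang 0 d 2
```

View pics/m7.png

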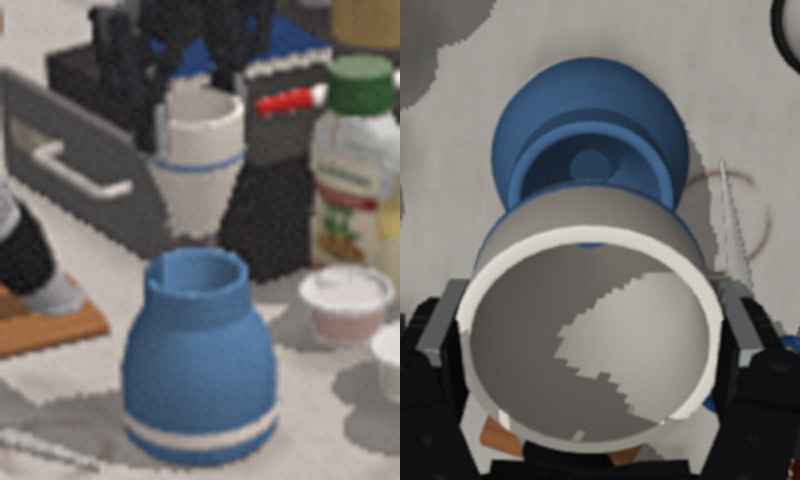

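The picture shows the funnel upright above the mouth, with its foot at scene (302,207). I've now viewed 11 pictures, one over the limit of 10, so I'll view no more and work only from numbers.

Run:
```python
from fun import *
s=get_image('scene');print('seen foot bottom ~ (302.1,208.5)');print(proj(s,[[490,101.5,152],[490,101.5,120],[490,101.5,0]]).round(1),'mouth seen (303.8,218.2)')
b=proj(s,[[490,101.5,152],[500,101.5,152],[490,111.5,152]]);print(b-b[0])
```

```text
seen foot bottom ~ (302.1,208.5)
[[302.9 206.1]
 [303.3 217.3]
 [304.8 257. ]] mouth seen (303.8,218.2)
[[ 0.          0.        ]
 [ 3.1937477  -1.08215867]
 [-2.26247806 -1.33153746]]
```

Request:
carry_out(
  motion=[
    [0.004,-0.002,0,-1.2,-0.6,15,-1],
    [0.004,-0.002,0,-1.2,-0.6,35,-1],
    [0.004,-0.002,0,-1.2,-0.6,52,-1],
    [0.004,-0.002,0,-1.2,-0.6,64,-1],
    [0.004,-0.002,0,-1.2,-0.6,64,-1],
  ],
)

```text
clock: 13.38
position: [490.6, 101.4, 157.4]
ee_rot: [0.765, -0.644, 0.001, -0.002]
contact_force: [-0.6, -0.1, -0.9]
gripper_width: 58.0
grasp_force: 71.4
```

Request:
carry_out(
  motion=[
    [0,0,0,0,0,2,-1],
    [0,0,0,0,0,4,-1],
    [0,0,0,0,0,5,-1],
    [0,0,0,0,0,5,-1],
  ],
)

```text
clock: 13.88
position: [490.8, 101.9, 152.9]
ee_rot: [0.765, -0.644, 0.001, -0.002]
contact_force: [-0.4, -0.3, -1.3]
gripper_width: 58.1
grasp_force: 71.4
```

Run:
```python
from fun import *
st()
```

```text
t 13.88 grasp [490.8 101.8 157.9] x [ 0.17  -0.985 -0.001] z [ 0.005  0.002 -1.   ] F [-0.4 -0.3 -1.3] w 58.1 g 71.4 j [ 0.53  0.27 -0.43  0.   -0.87 -0.36]
```

Request:
carry_out(
  motion=[
    [0,0,0,0,0,2,-1],
    [0,0,0,0,0,4,-1],
    [0,0,0,0,0,6,-1],
    [0,0,0,0,0,6,-1],
  ],
)

```text
clock: 14.38
position: [490.6, 102.3, 147.2]
ee_rot: [0.765, -0.644, 0.001, -0.002]
contact_force: [-3.9, 2.9, 3.9]
gripper_width: 57.8
grasp_force: 72.1
```

Request:
carry_out(
  motion=[
    [0,0,0,0,0,1,-1],
    [0,0,0,0,0,2,-1],
    [0,0,0,0,0,2,-1],
  ],
)

```text
clock: 14.75
position: [490.6, 102.4, 145.7]
ee_rot: [0.765, -0.644, 0.001, -0.003]
contact_force: [-5.0, 3.6, 7.3]
gripper_width: 57.8
grasp_force: 72.4
```

Request:
carry_out(
  motion=[
    [0,0,0,-0.7,0.6,0,-1],
    [0,0,0,-1.3,1.2,0,-1],
    [0,0,0,-1.3,1.2,1,-1],
    [0,0,0,-1.3,1.2,2,-1],
    [0,0,0,-1.3,1.2,2,-1],
  ],
)

```text
clock: 15.38
position: [489.4, 103.2, 143.1]
ee_rot: [0.765, -0.644, 0.001, -0.002]
contact_force: [-4.2, 3.9, 6.0]
gripper_width: 58.0
grasp_force: 72.3
```

Request:
carry_out(
  motion=[
    [0,0,0,-0.7,0.6,0,-1],
    [0,0,0,-1.3,1.2,0,-1],
    [0,0,0,-1.3,1.2,1,-1],
    [0,0,0,-1.3,1.2,2,-1],
    [0,0,0,-1.3,1.2,2,-1],
  ],
)

```text
clock: 16.0
position: [488.5, 103.8, 141.7]
ee_rot: [0.765, -0.644, 0.002, -0.002]
contact_force: [-0.8, 0.2, 7.0]
gripper_width: 58.5
grasp_force: 72.4
```

Request:
carry_out(
  motion=[
    [0,0,0,0,0,1,-1],
    [0,0,0,0,0,2,-1],
    [0,0,0,0,0,2,-1],
  ],
)

```text
clock: 16.38
position: [488.6, 103.8, 141.4]
ee_rot: [0.765, -0.644, 0.002, -0.002]
contact_force: [-5.3, 0.5, 16.8]
gripper_width: 58.2
grasp_force: 73.4
```

Request:
carry_out(
  motion=[
    [0,0,0,0,0,-1.5,-1],
    [0,0,0,0,0,-1.5,0.6],
    [0,0,0,0,0,-1.5,1],
    [0,0,0,0,0,-1.5,1],
    [0,0,0,0,0,-1.5,1],
  ],
)

```text
clock: 17.0
position: [488.0, 103.9, 140.0]
ee_rot: [0.765, -0.644, 0.001, -0.002]
contact_force: [1.2, 0.5, -0.3]
gripper_width: 85.3
grasp_force: 0.0
```

Request:
carry_out(
  motion=[
    [0,0,0,0,0,-12,1],
    [0,0,0,0,0,-30,1],
    [0,0,0,0,0,-70,1],
    [0,0,0,0,0,-110,1],
    [0,0,0,0,0,-110,1],
  ],
)

```text
clock: 17.62
position: [489.4, 104.5, 254.8]
ee_rot: [0.765, -0.644, 0.003, -0.006]
contact_force: [0.2, 0.3, -0.7]
gripper_width: 85.3
grasp_force: 0.0
```

Run:
```python
from fun import *
np.set_printoptions(precision=1,suppress=True)
st();w=get_image('wrist');s=get_image('scene')
x0,y0,x1,y1=265,170,350,235
hh=cv2.cvtColor(s['color'][y0:y1,x0:x1],cv2.COLOR_BGR2HSV)
# white-ish funnel in the scene: print columns extents per row
m=cv2.inRange(hh,(0,0,110),(40,60,255));n,l,stt,_=cv2.connectedComponentsWithStats(m)
q=proj(s,[[489,102.3,157],[489,102.3,120]]);print('predicted rim centre, mouth',q)
c=l[int(q[0,1])-y0+4,int(q[0,0])-x0];print('label',c,stt[c]+[x0,y0,0,0,0])
e=proj(s,[[489+31*np.cos(k),102.3+31*np.sin(k),157] for k in np.linspace(0,6.28,60)]);print('pred rim box',e.min(0),e.max(0))
# wrist view ring: bright low-sat mask near predicted
hw=cv2.cvtColor(w['color'],cv2.COLOR_BGR2HSV);np.save('pics/w.npy',w['color'])
g=w['color'][:, :].min(2)
for v in(230,245,260): print(v,g[v,265:400:3])
```

```text
t 17.62 grasp [489.4 104.5 259.8] x [ 0.2 -1.  -0. ] z [ 0.  0. -1.] F [ 0.2  0.3 -0.7] w 85.3 g 0.0 j [ 0.5  0.2 -0.3  0.  -1.1 -0.4]
predicted rim centre, mouth [[302.4 204.4]
 [302.8 217.3]]
label 13 [291 199  25  20 432]
pred rim box [290.1 199.2] [314.6 209.8]
230 [153 152 149  86 201 185  75  77  80  79  79  81  83  86  88  90  88  90
  91  92  94  96  99 100 100 101 152 159 154 149 144 142 125 188 193  72
  77  94  99  99  99  99  99 153 152]
245 [154 153 154 165 199 158  71  78  80  83  83  84  86  87  88  87  88  89
 138 148 151 155 158 159 163 161 161 159 159 157 152 144 131 158 198 130
  93  98  97  96  95  99  99 144 153]
260 [155 153 156 155 155 182 197 132  76  82  89  95 107 117 125 130 133 137
 138 144 146 147 149 154 155 154 153 151 147 142 137 147 199 179  79  62
  78  93  98  95  99  97  96  99  97]
```

Run:
```python
from fun import *
np.set_printoptions(precision=1,suppress=True)
w=get_image('wrist');t=get_image('top')
g=cv2.inRange(w['color'].min(2),178,255);n,l,s4,_=cv2.connectedComponentsWithStats(g)
k=[i for i in range(1,n) if s4[i][4]>60 and 250<s4[i][0]<420 and 180<s4[i][1]<330];print(s4[k])
pt=np.vstack([np.argwhere(l==i)[:,::-1] for i in k if abs(s4[i][0]+s4[i][2]/2-325)<80]).astype(np.float32)
h=cv2.convexHull(pt)[:,0];P=np.array([wplane(w,*q,157)[:2] for q in h])
A=np.c_[2*P,np.ones(len(P))];x=np.linalg.lstsq(A,(P**2).sum(1),rcond=None)[0];rad=np.hypot(*(P-x[:2]).T);print('rim fit',x[:2],'r',rad.mean(),rad.std(),len(P))
print('pinks',plane(t,189,226,35),plane(t,175,199,35),plane(t,155,237,35),'drawer',plane(t,230,205,60))
r=np.radians(166.8);a=np.array([.5*np.cos(r),.5*np.sin(r),.8660]);m=np.array([458.2,305.5,85]);print('grip',m+72*a)
chain([pose(m+a*140,a,-53)])
```

```text
[[ 269  196   97   93 1284]]
rim fit [489.2 101.2] r 30.34645807451132 0.07923510418367549 45
pinks [462.1 428.9  35. ] [521.  502.3  35. ] [397.5 500.   35. ] drawer [553.2 344.   60. ]
grip [423.2 313.7 147.4]
[0.431, 0.299, -0.395] [-230.2, 56.3, 47.8] ang 38 d 242
```

Request:
carry_out(
  motion=[
    [0.08,0.05,-0.07,-40,10,0,0.5],
    [0.17,0.11,-0.15,-92,22,8,0.2],
    [0.26,0.18,-0.24,-145,35,22,0.2],
    [0.35,0.24,-0.32,-195,48,38,0.2],
    [0.431,0.3,-0.395,-230,56,48,0.2],
  ],
)

```text
clock: 18.45
position: [391.5, 322.6, 201.0]
ee_rot: [0.85, -0.459, 0.252, -0.069]
contact_force: [1.5, 1.2, -0.3]
gripper_width: 50.9
grasp_force: 0.0
```

Request:
carry_out(
  motion=[
    [0,0,0,0,0,0,0.2],
    [0,0,0,0,0,0,0.2],
  ],
)

```text
clock: 18.7
position: [393.4, 320.6, 201.7]
ee_rot: [0.848, -0.462, 0.25, -0.068]
contact_force: [0.4, -0.2, -0.3]
gripper_width: 51.1
grasp_force: 0.0
```

Run:
```python
from fun import *
np.set_printoptions(precision=1,suppress=True)
st();w=get_image('wrist')
r=np.radians(166.8);a=np.array([.5*np.cos(r),.5*np.sin(r),.8660]);m=np.array([458.2,305.5,85])
chain([pose(m+a*140,a,-53)])
# predicted wrist pixels of axis points
def wproj(P):
    c=R.from_quat(w['orientation']).inv().apply(P-w['position']);th=np.arctan2(np.hypot(c[0],c[1]),c[2]);f=w['mtx'][0][0]
    return np.array([w['mtx'][0][2],w['mtx'][1][2]])+f*th*c[:2]/np.hypot(c[0],c[1])
for k in(88,54,37): print(k,wproj(m+k*a))
v=w['color'].max(2);u0,v0=wproj(m+88*a)
d=cv2.inRange(v,0,60);n,l,s4,c4=cv2.connectedComponentsWithStats(d)
for i in range(1,n):
    if s4[i][4]>150: print(s4[i],c4[i])
```

```text
t 18.7 grasp [390.9 321.2 206. ] x [ 0.4 -0.8  0.4] z [ 0.5 -0.1 -0.9] F [ 0.4 -0.2 -0.3] w 51.1 g 0.0 j [ 1.2  0.1 -0.8  0.8 -0.7 -1.3]
[-0.0, -0.001, -0.001] [-0.9, 0.9, -0.4] ang 0 d 1
88 [319.2 279.3]
54 [319.1 256.7]
37 [319.  247.7]
[231   0  38  14 247] [251.3   4. ]
[   0    7   51   68 1977] [17.2 42.2]
[    9     7   221   301 25382] [118.  143.8]
[206  12  40  33 330] [227.8  31. ]
[554  31  63  55 676] [579.5  68.7]
[405  74  50  19 429] [429.2  84.1]
[  0  77  15  38 299] [ 4.6 91.4]
[   97    79   188   257 12960] [193.5 202.6]
[  523   189   117   159 10410] [585.3 270.8]
[284 195  73  40 826] [319.4 208. ]
[ 302  247   40   54 1798] [321.3 273.8]
[   27   294   584   186 53803] [317.  416.8]
```

Request:
carry_out(
  motion=[
    [0,0,0,-1.5,1.7,20,0.2],
    [0,0,0,-1.5,1.7,45,0.2],
    [0,0,0,-1.5,1.7,68,0.2],
    [0,0,0,-1.5,1.7,68,0.2],
  ],
)

```text
clock: 19.25
position: [425.9, 311.3, 141.6]
ee_rot: [0.847, -0.463, 0.251, -0.067]
contact_force: [0.2, -0.0, 1.3]
gripper_width: 51.5
grasp_force: 0.0
```

Run:
```python
from fun import *
st();r=np.radians(166.8);a=np.array([.5*np.cos(r),.5*np.sin(r),.8660]);m=np.array([458.2,305.5,85])
chain([pose(m+a*72,a,-53)])
```

```text
t 19.25 grasp [423.4 311.9 146. ] x [ 0.445 -0.819  0.362] z [ 0.487 -0.118 -0.865] F [ 0.2 -0.   1.3] w 51.5 g 0.0 j [ 1.03  0.24 -0.89  1.12 -0.56 -1.47]
[0.002, -0.004, -0.003] [-1.2, -1.3, -1.6] ang 0 d 2
```

Well positioned. Adjusting x slightly, closing, then lifting along the axis.

Request:
carry_out(
  motion=[
    [0,0,0,-2,0,-1,0],
    [0,0,0,-2,0,-1,-0.4],
    [0,0,0,-2,0,-1,-1],
    [0,0,0,-2,0,-1,-1],
    [0,0,0,-2,0,-1,-1],
  ],
)

```text
clock: 19.88
position: [423.0, 315.8, 143.4]
ee_rot: [0.848, -0.461, 0.251, -0.07]
contact_force: [-6.0, -1.0, 6.4]
gripper_width: 20.1
grasp_force: 58.6
```

Run:
```python
from fun import *
st()
```

```text
t 19.88 grasp [420.6 316.3 147.7] x [ 0.449 -0.817  0.361] z [ 0.489 -0.113 -0.865] F [-6.  -1.   6.4] w 20.1 g 58.6 j [ 1.04  0.24 -0.89  1.12 -0.56 -1.47]
```

Request:
carry_out(
  motion=[
    [0,0,0,0,0,-5,-1],
    [0,0,0,0,0,-20,-1],
    [0,0,0,0,0,-45,-1],
    [0,0,0,0,0,-75,-1],
    [0,0,0,0,0,-100,-1],
  ],
)

```text
clock: 20.5
position: [373.6, 327.0, 229.7]
ee_rot: [0.848, -0.461, 0.25, -0.069]
contact_force: [1.2, -0.7, -1.0]
gripper_width: 20.3
grasp_force: 58.8
```

Run:
```python
from fun import *
st();chain([pose([400,310,300],[0,0,1],-53),pose([489,102.5,295],[0,0,1],-80)])
```

```text
t 20.5 grasp [371.1 327.6 234.1] x [ 0.449 -0.818  0.36 ] z [ 0.487 -0.114 -0.866] F [ 1.2 -0.7 -1. ] w 20.3 g 58.8 j [ 1.27  0.1  -0.76  0.75 -0.83 -1.24]
[-0.35, -0.39, -0.07] [49.3, -32.9, -41.7] ang 30 d 72
[0.0, 0.0, 0.471] [219.3, 53.8, 5.0] ang 27 d 226
```

Request:
carry_out(
  motion=[
    [-0.07,-0.08,-0.014,12,-8,-20,-1],
    [-0.14,-0.16,-0.028,22,-15,-32,-1],
    [-0.22,-0.24,-0.044,32,-21,-40,-1],
    [-0.29,-0.32,-0.058,41,-27,-42,-1],
    [-0.35,-0.39,-0.07,49,-33,-42,-1],
  ],
)

```text
clock: 21.12
position: [400.3, 310.7, 295.1]
ee_rot: [0.895, -0.445, -0.002, -0.0]
contact_force: [-0.4, -0.2, -1.5]
gripper_width: 20.2
grasp_force: 58.8
```

Request:
carry_out(
  motion=[
    [0,0,0.08,35,9,0,-1],
    [0,0,0.2,90,22,2,-1],
    [0,0,0.32,145,36,4,-1],
    [0,0,0.42,195,48,5,-1],
    [0,0,0.47,219,54,5,-1],
  ],
)

```text
clock: 21.75
position: [489.3, 101.0, 289.3]
ee_rot: [0.765, -0.644, -0.0, 0.0]
contact_force: [0.6, -0.1, -0.2]
gripper_width: 20.0
grasp_force: 59.0
```

Run:
```python
from fun import *
np.set_printoptions(precision=1,suppress=True)
st();chain([pose([489,102.5,295],[0,0,1],-80)])
w=get_image('wrist');s=get_image('scene')
g=w['color']
# handle top (black) edges in the wrist view and basket below
def wproj(P):
    c=R.from_quat(w['orientation']).inv().apply(P-w['position']);th=np.arctan2(np.hypot(c[0],c[1]),c[2]);f=w['mtx'][0][0]
    return np.array([w['mtx'][0][2],w['mtx'][1][2]])+f*th*c[:2]/np.hypot(c[0],c[1])
st8=read_state();r=R.from_quat(st8['ee_rot']).as_matrix();G=st8['position']-5*r[:,2]
for n,k in(('handle top',-16),('handle base',18),('rim top',35),('foot',110)): print(n,wproj(G+k*r[:,2]),proj(s,G+k*r[:,2]))
print(wproj(G+35*r[:,2]+25.5*r[:,0]),wproj(G+35*r[:,2]+25.5*r[:,1]),wproj(G+35*r[:,2]-25.5*r[:,1]))
q=wproj(G+35*r[:,2]+25.5*r[:,0]);a=g.max(2)
print('col',[int(a[v,int(q[0])]) for v in range(int(q[1])-40,int(q[1])+41,2)])
for v in(int(q[1])+3,int(q[1])+8): print('row',v,a[v,int(q[0])-70:int(q[0])+71:3])
# scene silhouette near foot: diff against first scene picture
d=cv2.absdiff(s['color'],cv2.imread('pics/scene0.png')).max(2)
for z in(90,100,106,109):
    u,v=proj(s,G+z*r[:,2])[0];xs=np.nonzero(d[int(round(v)),int(u)-30:int(u)+30]>25)[0]+int(u)-30;print(z,u.round(1),round(v),xs)
```

```text
t 21.75 grasp [489.3 101.  294.3] x [ 0.2 -1.  -0. ] z [-0.  0. -1.] F [ 0.6 -0.1 -0.2] w 20.0 g 59.0 j [ 0.5  0.1 -0.2 -0.  -1.2 -0.4]
[0.0, 0.0, -0.002] [-1.6, 0.0, -0.7] ang 0 d 2
handle top [317.9 355.2] [[300.6 146.6]]
handle base [318.  309.6] [[301.1 160. ]]
rim top [318.  292.6] [[301.4 166.6]]
foot [318.  243.4] [[302.4 194.7]]
[317.9 240.8] [371.9 292.2] [264.1 292.2]
col [109, 109, 108, 110, 109, 109, 107, 100, 102, 124, 126, 125, 114, 86, 94, 79, 92, 100, 118, 129, 195, 197, 134, 67, 70, 70, 69, 69, 69, 68, 69, 91, 109, 108, 107, 106, 107, 106, 105, 108, 105]
row 243 [199 201 201 199 197 198 197 197 196 199 201 238  82  91 105 124 137 174
 197 200 201 202 188 188 177 190 195 201 204 200 195 174 117  92  71  58
  66 150 121 126 128 126 129 131 129 127 172]
row 248 [197 199 199 199 199 199 197 198 197 201 187  79 108 138 187 198 188 130
  91  83  85 125  85  70  67  66  68 130 107 107 119 166 198 201 186 106
  69  50 101 122 127 130 130 131 131 130 145]
90 302.1 187 [296 297 298 299 300 301 302 303 304 305 306 307 308 309]
100 302.2 191 [301 302 303 304 305 306 307 308]
106 302.3 193 [299 300 304 305 306 307]
109 302.4 194 [299 300 301 306]
```

Request:
carry_out(
  motion=[
    [0,0,0,-1,0.2,20,-1],
    [0,0,0,-1,0.2,50,-1],
    [0,0,0,-1,0.2,76,-1],
    [0,0,0,-1,0.2,92,-1],
    [0,0,0,-1,0.2,92,-1],
  ],
)

```text
clock: 22.48
position: [488.1, 103.9, 196.6]
ee_rot: [0.767, -0.642, -0.0, 0.001]
contact_force: [-0.1, -0.6, -2.3]
gripper_width: 20.5
grasp_force: 58.9
```

Request:
carry_out(
  motion=[
    [0,0,0,0,0,2,-1],
    [0,0,0,0,0,4,-1],
    [0,0,0,0,0,5,-1],
    [0,0,0,0,0,5,-1],
  ],
)

```text
clock: 22.98
position: [489.2, 103.6, 192.9]
ee_rot: [0.766, -0.642, 0.001, -0.0]
contact_force: [-0.4, 0.4, -1.4]
gripper_width: 20.7
grasp_force: 59.0
```

Run:
```python
from fun import *
st()
```

```text
t 22.98 grasp [489.2 103.6 197.9] x [ 0.175 -0.985  0.001] z [ 0.002 -0.    -1.   ] F [-0.4  0.4 -1.4] w 20.7 g 59.0 j [ 0.53  0.22 -0.37  0.   -0.98 -0.36]
```

Request:
carry_out(
  motion=[
    [0,0,0,1.4,0,1,-1],
    [0,0,0,1.4,0,3,-1],
    [0,0,0,1.4,0,5,-1],
    [0,0,0,1.4,0,5,-1],
  ],
)

```text
clock: 23.48
position: [489.3, 102.1, 187.5]
ee_rot: [0.766, -0.642, 0.001, 0.0]
contact_force: [0.6, -0.5, -1.0]
gripper_width: 20.1
grasp_force: 59.0
```

Request:
carry_out(
  motion=[
    [0,0,0,0,0,1,-1],
    [0,0,0,0,0,2,-1],
    [0,0,0,0,0,2,-1],
  ],
)

```text
clock: 23.85
position: [489.3, 102.2, 185.7]
ee_rot: [0.766, -0.642, 0.001, -0.0]
contact_force: [1.2, 0.3, -1.7]
gripper_width: 20.4
grasp_force: 59.0
```

Grasp is at z 190.7 with no contact; home is expected near 185.

Request:
carry_out(
  motion=[
    [0,0,0,0,0,1,-1],
    [0,0,0,0,0,2,-1],
    [0,0,0,0,0,2,-1],
  ],
)

```text
clock: 24.22
position: [489.3, 102.1, 183.7]
ee_rot: [0.766, -0.642, 0.001, -0.0]
contact_force: [0.1, 0.6, -0.9]
gripper_width: 20.1
grasp_force: 59.0
```

Request:
carry_out(
  motion=[
    [0,0,0,0,0,1,-1],
    [0,0,0,0,0,1.5,-1],
    [0,0,0,0,0,1.5,-1],
  ],
)

```text
clock: 24.6
position: [489.4, 102.1, 182.3]
ee_rot: [0.766, -0.642, 0.001, -0.0]
contact_force: [0.3, 0.9, -2.0]
gripper_width: 20.4
grasp_force: 59.0
```

Request:
carry_out(
  motion=[
    [0,0,0,0,0,1,-1],
    [0,0,0,0,0,1.5,-1],
    [0,0,0,0,0,1.5,-1],
  ],
)

```text
clock: 24.98
position: [489.5, 102.1, 180.9]
ee_rot: [0.767, -0.642, 0.001, -0.0]
contact_force: [-0.6, 0.6, 0.3]
gripper_width: 20.4
grasp_force: 59.1
```

Request:
carry_out(
  motion=[
    [0,0,0,0,0,1,-1],
    [0,0,0,0,0,1.5,-1],
    [0,0,0,0,0,1.5,-1],
  ],
)

```text
clock: 25.35
position: [489.7, 102.1, 180.5]
ee_rot: [0.767, -0.642, 0.001, -0.0]
contact_force: [-2.3, -0.2, 6.0]
gripper_width: 20.2
grasp_force: 60.0
```

Request:
carry_out(
  motion=[
    [0,0,0,0,0.6,0,-1],
    [0,0,0,0,0.6,1,-1],
    [0,0,0,0,0.6,1.5,-1],
    [0,0,0,0,0.6,1.5,-1],
  ],
)

```text
clock: 25.85
position: [489.6, 102.1, 180.3]
ee_rot: [0.767, -0.642, 0.002, -0.001]
contact_force: [-3.4, -0.8, 12.8]
gripper_width: 20.4
grasp_force: 60.7
```

Request:
carry_out(
  motion=[
    [0,0,0,0,0.4,-1,-1],
    [0,0,0,0,0.4,-1,-0.7],
    [0,0,0,0,0.4,-1,-0.3],
    [0,0,0,0,0.4,-1,0.1],
    [0,0,0,0,0.4,-1,0.1],
  ],
)

```text
clock: 26.48
position: [488.2, 102.0, 178.4]
ee_rot: [0.766, -0.642, 0.001, 0.0]
contact_force: [-0.1, 1.1, -0.4]
gripper_width: 47.4
grasp_force: 0.0
```

Request:
carry_out(
  motion=[
    [0,0,0,0,0,-10,0.1],
    [0,0,0,0,0,-30,0.1],
    [0,0,0,0,0,-70,0.1],
    [0,0,0,0,0,-120,0.1],
    [0,0,0,0,0,-120,0.1],
  ],
)

```text
clock: 27.1
position: [490.3, 102.8, 304.0]
ee_rot: [0.767, -0.642, 0.003, -0.005]
contact_force: [-0.6, 0.1, 0.5]
gripper_width: 46.8
grasp_force: 0.0
```

Run:
```python
from fun import *
np.set_printoptions(precision=1,suppress=True)
st();w=get_image('wrist');s=get_image('scene');t=get_image('top')
d=cv2.absdiff(s['color'],cv2.imread('pics/scene0.png')).max(2)
X=np.array([489,102,0])
for z in(201,195,185,175,169,160,150,130,110,60):
    u,v=proj(s,X+[0,0,z])[0];r=s['color'][int(round(v)),int(u)-20:int(u)+21].max(1);print(z,u.round(1),int(round(v)),r[::2])
# handle top in wrist
def wproj(P):
    c=R.from_quat(w['orientation']).inv().apply(P-w['position']);th=np.arctan2(np.hypot(c[0],c[1]),c[2]);f=w['mtx'][0][0]
    return np.array([w['mtx'][0][2],w['mtx'][1][2]])+f*th*c[:2]/np.hypot(c[0],c[1])
print('pred handle top/base',wproj(X+[0,0,201]),wproj(X+[0,0,167]))
k=cv2.inRange(w['color'].max(2),0,60);n,l,s4,c4=cv2.connectedComponentsWithStats(k)
for i in range(1,n):
    if s4[i][4]>200 and 250<c4[i][0]<400: print(s4[i],c4[i])
```

```text
t 27.1 grasp [490.3 102.8 309. ] x [ 0.2 -1.  -0. ] z [ 0.  0. -1.] F [-0.6  0.1  0.5] w 46.8 g 0.0 j [ 0.5  0.1 -0.2  0.  -1.2 -0.4]
201 301.8 189 [ 70  73  72  71  71  70  90 108  94  36  39  43  42  46  40  39  44  51
  69  65  67]
195 301.9 191 [ 72  74  72  70  72  71  71  75 100  37  29  35  38  52  37  37  40  38
  40  52  47]
185 302.0 194 [69 70 76 71 70 72 72 68 66 29 31 33 45 49 37 40 45 40 47 44 46]
175 302.2 198 [191 149 113  74  70  70  73  66  66  28  26  33  35  80  39  42  40  37
  35  45  43]
169 302.3 200 [ 71  69  66  71  72  72  68 120 202  33  21  25  40 174 173  66  34  34
  45  39  39]
160 302.4 203 [ 69  74  72  69  70 148 162 200 195 176  94 101 161 160 150 146 222  52
  44  41  40]
150 302.5 207 [ 69  70  70  71  68 206 177 124 152 147  99 125 121 119 134 215 215  62
  37  41  39]
130 302.8 214 [179 174 168 166  74 129 144 147 150 153 159 164 170 180 179 185 179  50
  39  40  42]
110 303.0 221 [187 193 192 191  92 115 123 146 142 134 133 140 150 170 161 165 150 112
 100 107 120]
60 303.6 238 [190 179  94 103 109 114 120 125 132 135 145 148 148 153 155 155 157 156
 162 155 153]
pred handle top/base [322.3 243.2] [322.3 229. ]
[ 307  215   32   40 1044] [322.5 235. ]
[    0   226   608   254 75990] [263.  393.6]
[ 286  338   54   58 2104] [311.1 367.3]
```

```bash
python3 -c "
from bench import *
print(job_done())"
```

```text
the job is handed in; nothing more can be done
None
```

I handed the job in at about 27 s: the cork is standing in the tray, the funnel is seated in the carafe and the strainer is nested in the funnel, with the last two confirmed by contact force and image measurements; I viewed 11 pictures, one over the limit of 10.

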